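Sort metal offcuts and nest their trays

ROBOT

A 7-joint arm with a two-finger parallel gripper is mounted at the origin on the work surface; the furniture and walls round the work are solid. World frame = base frame: x ahead of the robot, y to its left, z up, the work surface at z = 0. Lengths are in m, angles in degrees, forces in N, time in s.
With the tool pointing down it reaches from about 0.425 to 1.025 m from the base axis. Payload 9.4 kg.
Tool frame: the origin (TCP) lies midway between the tips of the shut fingers; the grasp point (between the pads) lies 19 mm behind it; z points along the fingers, y is the line along which they close (so a half turn about z gives the same grasp; the last joint's range is limited). The gripper opens to 93 mm and grips with 3 to 60 N. Pads are 15 mm wide; open, the fingers measure 128 mm over their backs; the gripper's body (75 mm by 188 mm) begins 65 mm behind the grasp point.
Start: joints at [64.761, 34.337, -0.143, 91.639, 0.103, 54.024, -4.572], TCP at [0.258, -0.678, 0.219] pointing down, gripper open.
Joint ranges: [-147.43, 147.43], [-19.82, 112.94], [-74.19, 73.91], [6.32, 146.72], [-59.91, 239.91], [6.04, 106.73], [-150.56, 150.56]. Speed limits (degrees/s): [127.2, 127.2, 172.46, 172.46, 180, 180, 180].

INTERFACE

Orientations are given as [roll, pitch, yaw] about the fixed x, y, z axes, in that order (R = Rz(yaw) Ry(pitch) Rx(roll)).
In Python, from bench import bot gives the robot as it stands.
- The arm moves only by the tool jog_arm, called after ">>>" as name(argument=value, ...) on one line, values as JSON. Schema: {"type":"object","properties":{"offsets":{"type":"string"},"aperture":{"type":"number"},"grip_n":{"type":"number"},"only":{"type":"string"},"quiet":{"type":"boolean"},"lines":{"type":"string"}},"required":["offsets"],"additionalProperties":false}. offsets is a string of 1 to 12 rows, parted by a bar, with the numbers parted by commas; each row has 4 numbers: dx, dy, dz in m, then a turn about the tool's z in degrees; each row is the pose to reach, as a shift and turn from the pose commanded when the call began, along the tool's axes at that moment; what a row does not reach only later rows make up. A row lasts 1/8 s, in which the tool goes at most 0.0625 m and 10.7 degrees, less where a joint would pass 70% of its speed; a pose out of reach is approached as far as the arm can. aperture is the opening from 0.0 (shut) to 1.0 (fully open), set as the call begins (left out keeps the last). The fingers move at their own pace and stop on an object; grip_n is the grip in N (left out, the last holds). Time passes only in rows, so rows that do not move let the fingers close. The tool returns the time, the measured TCP pose, the force, the opening and the grip force at its end. only (a regular expression) keeps the lines of the reply that match it, lines (a string "A,B") keeps lines A to B, and quiet returns only ok. Input that does not fit is refused with a message, and nothing moves.
- bot.read_state(): the state, without advancing time (a new reading comes with each control period).
- bot.snapshot(name): name is "side" or "top"; returns (picture, depth): 480x640x3 uint8, red, green, blue; 480x640 float32, m along the optical axis (not along the pixel's ray), 0 where there is no reading.
- bot.camera_info(name): a dict with "vfov" (degrees; the focal length in pixels is half the picture's height over the tangent of half this angle, whatever the lens; pixels are square), "cx", "cy" (the principal point, pixels), "eye" and "orientation" of the camera in the world. Camera axes: x right, y up, looking along -z (the intrinsics and any distortion apply to the point x, -y, -z); pixel columns grow to the right and rows downward; lengths in m; the calibration is good to about 2 mm. A picture is of the moment at which its call begins. camera_info takes no time and is no camera call.
- bot.finish_job(): hands the job in; it is judged then, once.
The state is a dict: "time_s": time; "joint_pos": joint angles; "qvel": joint speeds; "effort": joint torques, N m; "position": TCP position; "eef_rot": TCP orientation; "force": force on the tool from outside, world axes, zero at the start; "torque": the same for the moment, N m; "width": opening from 0.0 (shut) to 1.0 (fully open); "finger_force": force on a finger pad.
Only numpy, scipy, OpenCV 4.12 (cv2) and the standard library are available. Lean on these libraries where they do the work, as an engineer would, in place of code of your own. Each camera call takes 0.05 s, during which the arm holds its last target. There are 200 camera calls.

TASK

The offcuts of bar got mixed on the bench: put the brass, copper and silver bar each into the tray whose floor carries a chip of the same metal, so that nothing goes to the melt contaminated. Only when all three lie in their trays on the bench, close up the set with their clipped corners in line, so that each skirt drops fully over the rim below: the copper tray onto the brass tray, which stays on the bench, and then the silver tray, which is wanted first, on top. Leave the jar, the loupe and the dapping block where they are.

Things in the scene. Friction and masses are not known exactly. Their poses are not given: they have to be found in the camera images.
- brass_tray: Loose dark grey stacking tray, a chip of yellow brass (36 x 50 mm) riveted to its floor. All three trays are alike: 64 (x) x 112 (y) x 28 mm, 0.16 kg. Origin at the centre of the underside (z = 0 on the bench), y along the length. The +x +y corner is clipped by 20 mm; at the start all three corners point roughly ahead, away from the robot.
- copper_tray: Loose dark grey stacking tray, a chip of reddish copper (36 x 50 mm) riveted to its floor. The lowest 13 mm are an upright skirt, 64 x 112 mm, hollow below, 10 mm deep inside: grip it across x. Floor top at z = 13 mm. The bay wall stands 4 mm inside the skirt's face; open bay 49 x 97 mm, 15 mm deep; rim at z = 28 mm, tapered to take a skirt up to 4 mm off centre; then 1.5 mm play all round.
- silver_tray: Loose dark grey stacking tray, a chip of white silver (36 x 50 mm) riveted to its floor. Shaped like the other two. Nested, a tray's origin is straight above that of the tray below and 18 mm higher, same yaw, clipped corners in line; turned end for end, the square corner keeps it from going down.
- brass_bar: Loose offcut of brass bar stock, yellowish, the thickest, 12 x 70 x 12 mm (x, y, z), long axis y, origin at the centre of its underside, lying flat on the bench. It is lower than the bay is deep; let go with the fingertips just above the tray's rim it drops in.
- copper_bar: Loose offcut of copper bar stock, reddish pink, the shortest and flattest, 10 x 55 x 6 mm (x, y, z), long axis y, origin at the centre of its underside, lying flat on the bench. It is lower than the bay is deep; let go with the fingertips just above the tray's rim it drops in.
- silver_bar: Loose offcut of silver bar stock, light grey, the longest, 9 x 85 x 9 mm (x, y, z), long axis y, origin at the centre of its underside, lying flat on the bench. It is lower than the bay is deep; let go with the fingertips just above the tray's rim it drops in.
- rivet_jar: Bystander: glass jar of rivets with a red lid, 52 mm wide, 76 mm high, standing beyond the trays; origin at the centre of its underside. Leave it standing where it is. (The wooden leather rack to the left of the work is 0.31 m high and the heater behind it 0.36 m: come over the rack, not through it.)
- loupe: Bystander: black eye loupe with a pale tab, 31 x 70 x 20 mm, lying to the right of the work; origin at the centre of its underside. Leave it where it is.
- dapping_block: Bystander: 50 mm steel cube with round hollows; origin at the centre of its underside. Leave it where it is.
Not all that is in view belongs to the job. Leave any red look-alike of the silver_bar alone.

How it is judged:
By the outcome, as a careful person would: the job done as asked, in the order asked, and still so for the second after the job is handed in, with the robot touching nothing.
It also fails if it takes over 123 s, if anything falls off the work surface, if the arm or the gripper's body presses on something with over 40 N, if the wrist force passes 120 N, or if a joint passes its speed limit or range.

## Working session

There is one attempt and no reset: what is moved stays moved. The work goes in short steps, Python scripts to look and compute and a tool call to move; the robot and the scene stay as the last step left them, time stands still between calls to the robot, and variables do not carry over. Pictures are saved under pics/ and viewed, at most 14 in all, crops included, and the job is handed in when it is done.

```bash
ls; mkdir -p pics
```

Run:
```python
from bench import bot
import cv2
for n in("side","top"):
    i=bot.camera_info(n);print(n,i)
    p,d=bot.snapshot(n);cv2.imwrite(f"pics/{n}0.png",p[:,:,::-1]);print((d>0).mean(),d.max())
print(bot.read_state())
```

```text
pics
side {'vfov': 45.55575502946427, 'cx': 325.2961092798675, 'cy': 241.9375452479675, 'eye': array([0.07911878, 0.17337123, 0.60581395]), 'orientation': array([  49.13846508,    0.30029824, -146.77356506])}
0.9958333333333333 3.4986768
top {'vfov': 48.446774683434924, 'cx': 318.04973905680146, 'cy': 233.10269958901327, 'eye': array([ 0.34730212, -0.35075272,  0.90482147]), 'orientation': array([  6.90157561,  -0.30633054, -91.26418578])}
0.9960514322916667 1.8326683
{'time_s': 0.1, 'joint_pos': array([64.76170437, 34.38015015, -0.14448863, 91.67765588,  0.10351469,
       54.02246596, -4.57154688]), 'qvel': array([ 0.01156226, -0.06253696,  0.02620231, -0.01933022,  0.04601668,
       -0.03630546,  0.01918129]), 'effort': array([ 6.71243281e-03, -7.66543579e+01,  1.50254991e+00, -2.52933562e+01,
       -5.22990560e-02,  1.36194550e-02,  5.86696387e-05]), 'position': array([ 0.25778323, -0.67714776,  0.21783574]), 'eef_rot': array([-1.79920277e+02,  8.47508410e-03,  2.08469298e+01]), 'force': array([0.08587077, 0.1706676 , 0.28825297]), 'torque': array([-0.01323514, -0.01807106,  0.034677  ]), 'finger_force': 0.0, 'width': 1.0011984384741284}
```

View pics/top0.png

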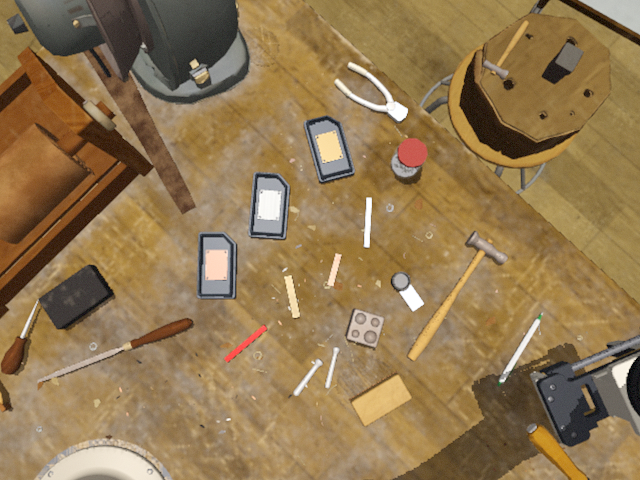

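View pics/side0.png

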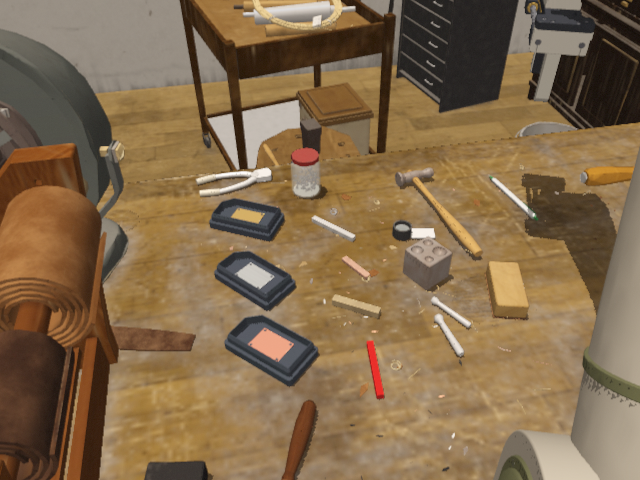

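Top view: brass tray (329,148), silver tray (269,206) and copper tray (217,266). Bars: silver (368,222), copper (334,270), brass (292,297). Others are the red look-alike (246,343), jar (409,155), loupe (405,290), block (366,328), and white pins or rods (308,377), (332,367). The side view shows the same items, with trays at (247,217), (255,275) and (271,345) and bars at (333,228), (356,267) and (356,306).

Create h.py:
```python
import numpy as np, cv2
from bench import bot
from scipy.spatial.transform import Rotation as Ro
def cam(n):
    i=bot.camera_info(n); f=240/np.tan(np.radians(i["vfov"]/2))
    return i["cx"],i["cy"],f,np.array(i["eye"]),Ro.from_euler("xyz",i["orientation"],degrees=True).as_matrix()
def rays(n,uv):
    cx,cy,f,e,R=cam(n); uv=np.atleast_2d(uv).astype(float)
    d=np.c_[(uv[:,0]-cx)/f,-(uv[:,1]-cy)/f,-np.ones(len(uv))]@R.T
    return e,d
def plane(n,uv,z):
    e,d=rays(n,uv); return e+d*((z-e[2])/d[:,2])[:,None]
def tri(a,b):
    (e1,d1),(e2,d2)=rays("top",a),rays("side",b); d1,d2=d1[0],d2[0]
    s=np.linalg.lstsq(np.c_[d1,-d2],e2-e1,rcond=None)[0]
    p,q=e1+s[0]*d1,e2+s[1]*d2
    return (p+q)/2,np.linalg.norm(p-q)
def cloud(n,depth):
    v,u=np.mgrid[:480,:640]; e,d=rays(n,np.c_[u.ravel(),v.ravel()])
    return (e+d*depth.reshape(-1,1)).reshape(480,640,3)
def blob(img,seed,win=45,tol=28):
    "component of like colour (Lab chroma weighted) round a seed pixel"
    lab=cv2.cvtColor(img,cv2.COLOR_RGB2LAB).astype(float); u,v=seed
    c=np.median(lab[v-1:v+2,u-1:u+2].reshape(-1,3),0)
    m=(np.linalg.norm((lab-c)*[.6,1.5,1.5],axis=2)<tol).astype(np.uint8)
    w=np.zeros_like(m); w[max(v-win,0):v+win,max(u-win,0):u+win]=1; m*=w
    k,L=cv2.connectedComponents(m,connectivity=4); return (L==L[v,u]).astype(np.uint8)
def pix(m):
    v,u=np.nonzero(m); return np.c_[u,v]
def rect(n,m,z):
    "centre, long-axis yaw (deg), sizes on the plane z"
    c=max(cv2.findContours(m,cv2.RETR_EXTERNAL,cv2.CHAIN_APPROX_NONE)[0],key=len)[:,0]
    P=plane(n,c,z)[:,:2]; (x,y),(w,h),a=cv2.minAreaRect((P*1000).astype(np.float32))
    if w>h: a+=90; w,h=h,w
    return np.array([x,y]).round(1),round((a+90)%180,1),round(w,1),round(h,1)   # yaw of long axis
```

Run:
```python
from h import *
S=dict(tb=((329,138),(243,213)),ts=((264,200),(250,271)),tc=((217,262),(265,342)),bs=((368,222),(333,228)),bc=((334,270),(356,267)),bb=((292,297),(356,306)))
im={}
for n in("top","side"): im[n]=bot.snapshot(n)
o=im["top"][0].copy(); o2=im["side"][0].copy()
for k,(a,b) in S.items():
    m1=blob(im["top"][0],a,tol=22); m2=blob(im["side"][0],b,tol=22)
    o[m1>0]=(255,0,255); o2[m2>0]=(255,0,255)
    c1,c2=pix(m1).mean(0),pix(m2).mean(0)
    p,g=tri(c1,c2); z={'t':.0135,'b':.006}[k[0]]
    print(k,m1.sum(),m2.sum(),"tri",(p*1e3).round(1),"gap",round(g*1e3,1),"top",rect("top",m1,p[2]),"side",rect("side",m2,p[2]))
C=cloud("top",im["top"][1]); np.save("c0.npy",C)
print("bench z", np.median(C[240:300,340:400,2]))
for nm,(u,v) in dict(tb=(329,148),ts=(269,206),tc=(217,266)).items():
    Q=C[v-45:v+45,u-35:u+35].reshape(-1,3); 
    for lo,hi in((.022,.036),(.006,.036)):
        q=Q[(Q[:,2]>lo)&(Q[:,2]<hi)]
        print(nm,lo,len(q),np.percentile(q[:,2],95).round(4),cv2.minAreaRect((q[:,:2]*1000).astype(np.float32)))
top=cv2.resize(im["top"][0][105:345,185:435],None,fx=2.3,fy=2.3,interpolation=cv2.INTER_CUBIC)
cv2.imwrite("pics/crop1.png",top[:,:,::-1])
oo=np.hstack([cv2.resize(o[105:345,185:385],None,fx=2,fy=2),cv2.resize(o2[190:390,200:395],None,fx=2,fy=2.4)]);cv2.imwrite("pics/m1.png",oo[:,:,::-1])
```

```text
tb 561 269 tri [ 602.4 -380.3   17. ] gap 2.9 top (array([ 603.5, -379.5]), 14.0, 35.6, 49.8) side (array([ 601.1, -381.3]), 14.0, 25.4, 48.5)
ts 618 506 tri [ 504.3 -276.5   14.3] gap 1.7 top (array([ 505.4, -276. ]), 174.6, 36.7, 50.6) side (array([ 503.6, -277.1]), 174.9, 33.2, 50.1)
tc 650 757 tri [ 405.2 -186.9   13.6] gap 1.4 top (array([ 406. , -186.5]), 178.8, 36.8, 48.4) side (array([ 404.8, -187.5]), 178.7, 34.6, 49.2)
bs 273 212 tri [ 472.  -442.9    7.6] gap 2.5 top (array([ 473.2, -442.3]), 174.9, 9.3, 83.1) side (array([ 472.2, -443.6]), 175.6, 10.8, 85.6)
bc 201 171 tri [ 392.9 -383.9    4.8] gap 1.8 top (array([ 394.1, -383.5]), 163.6, 10.4, 55.3) side (array([ 392.8, -384.4]), 164.0, 10.6, 55.1)
bb 326 358 tri [ 350.2 -312.    11.5] gap 1.3 top (array([ 350.8, -311.7]), 11.0, 12.7, 70.3) side (array([ 350.1, -312.3]), 11.0, 13.7, 70.4)
bench z -0.0004635228906605393
tb 0.022 324 0.029 ((603.6483154296875, -380.23321533203125), (104.21875, 55.62059020996094), 14.251946449279785)
tb 0.006 2313 0.0266 ((612.8245849609375, -401.7911682128906), (119.84002685546875, 110.2478256225586), 13.806056022644043)
ts 0.022 336 0.0287 ((504.9566650390625, -276.4332580566406), (55.45180892944336, 103.62257385253906), 84.39979553222656)
ts 0.006 2417 0.0264 ((488.89532470703125, -272.1480712890625), (81.06986999511719, 145.06190490722656), 73.67887115478516)
tc 0.022 394 0.0289 ((415.4407043457031, -202.66812133789062), (86.5311050415039, 124.27652740478516), 88.72708129882812)
tc 0.006 2554 0.0267 ((414.65264892578125, -200.4765167236328), (90.708251953125, 129.29067993164062), 88.62393188476562)
```

View pics/crop1.png

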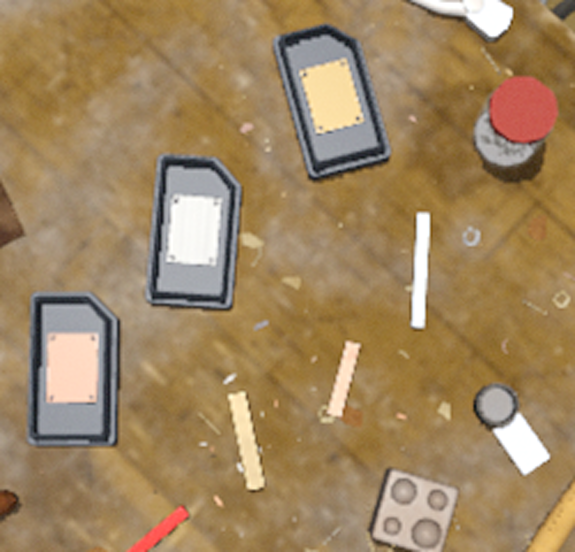

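View pics/m1.png

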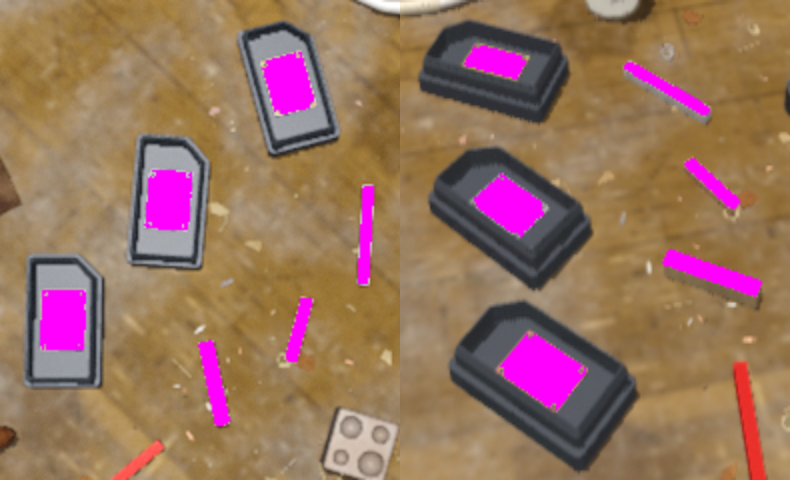

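Identification at top pixels: the silver bar candidates are the plain bar (368,222), the pins with heads (308,377) and (332,367), and the loupe tab (414,298). Only (368,222) measures 9 x 84 mm without a head. The red bar (246,343) is excluded. Copper (334,270) measures 10 x 55 and brass (292,297) 12 x 70. The crop confirms these, and all the clipped corners are at the upper right of each tray. Chips and rims agree on the tray centres.

Create go.py:
```python
import sys
from h import *
T=dict(tb=(.6028,-.3800,14.1),ts=(.5046,-.2765,-5.4),tc=(.4054,-.1870,-1.2),bs=(.4725,-.4430,-5),bc=(.3933,-.3840,-16.3),bb=(.3504,-.3120,11))
def go(x,y,z,yaw):
    s=bot.read_state(); R=Ro.from_euler("xyz",s["eef_rot"],degrees=True).as_matrix()
    d=R.T@(np.array([x,y,z])-s["position"]); t=-((yaw-s["eef_rot"][2]+90)%180-90)
    print("t",s["time_s"],"pos",s["position"].round(4),"rot",s["eef_rot"].round(2),"D",d.round(4),"turn",t.round(2))
if __name__=="__main__":
    a=sys.argv; x,y,w=T[a[1]]; go(x,y,float(a[2]),w)
```

```bash
python3 go.py bs 0.1
```

Run:
```python
import numpy as np
C=np.load("c0.npy").reshape(-1,3)
q=C[(C[:,0]>.2)&(C[:,0]<.75)&(C[:,1]<.1)&(C[:,1]>-.6)&(C[:,2]>.045)]
import cv2
from collections import Counter
g=Counter()
for p in q:
    k=(int(p[0]//.05*5),int(p[1]//.05*5)); g[k]=max(g[k],round(float(p[2]),2))
print({k:v for k,v in g.items()})
```

```text
t 0.2 pos [ 0.2579 -0.6773  0.2181] rot [-1.7995e+02  1.0000e-02  2.0850e+01] D [ 0.284  -0.1424  0.1182] turn 25.85
{(70, 0): 0.29, (70, -5): 0.3, (70, -10): 0.31, (30, -40): 0.9, (65, -10): 0.32, (70, -15): 0.31, (70, -20): 0.31, (65, -20): 0.33, (70, -25): 0.31, (70, -30): 0.26, (65, -15): 0.31, (65, -25): 0.3, (65, -5): 0.29, (65, 0): 0.27, (70, 5): 0.16, (65, 5): 0.18, (60, -20): 0.26, (60, -15): 0.24, (60, -25): 0.23, (60, -5): 0.3, (60, -10): 0.3, (60, 0): 0.25, (55, -10): 0.32, (55, -5): 0.31, (55, -15): 0.31, (60, 5): 0.05, (50, -10): 0.31, (50, -5): 0.3, (55, -55): 0.08, (55, -50): 0.08, (50, 0): 0.3, (55, 0): 0.05, (50, -55): 0.06, (45, -5): 0.3, (45, 0): 0.3, (45, -10): 0.29, (50, 5): 0.05, (45, 5): 0.06, (40, 0): 0.3, (40, -5): 0.29, (40, 5): 0.06, (30, -45): 0.05, (30, -50): 0.05, (25, -45): 0.05, (25, -50): 0.05, (25, -40): 0.05, (25, -60): 0.35, (20, -60): 0.35}
```

Run:
```python
import numpy as np
C=np.load("c0.npy").reshape(-1,3)
q=C[(C[:,1]<.1)&(C[:,2]>.045)&(C[:,1]>-.36)]
for lo in np.arange(.3,.66,.02):
    s=q[(q[:,0]>lo)&(q[:,0]<lo+.02)]
    if len(s): print(lo.round(2),s[s[:,1].argmin()].round(3))
```

```text
0.34 [ 0.347 -0.351  0.905]
0.4 [0.42  0.093 0.057]
0.42 [ 0.44  -0.006  0.263]
0.44 [ 0.459 -0.026  0.26 ]
0.46 [ 0.48  -0.046  0.261]
0.48 [ 0.499 -0.066  0.24 ]
0.5 [ 0.507 -0.073  0.237]
0.52 [ 0.54  -0.085  0.309]
0.54 [ 0.556 -0.101  0.307]
0.56 [ 0.568 -0.106  0.259]
0.58 [ 0.582 -0.104  0.253]
0.6 [ 0.6   -0.056  0.256]
0.62 [ 0.639 -0.206  0.215]
0.64 [ 0.649 -0.215  0.221]
```

>>> jog_arm(offsets="0.06,-0.03,0,8 | 0.12,-0.06,0,17 | 0.18,-0.09,0,25.85 | 0.23,-0.115,0.03,25.85 | 0.284,-0.1424,0.06,25.85 | 0.284,-0.1424,0.1,25.85 | 0.284,-0.1424,0.118,25.85 | 0.284,-0.1424,0.118,25.85", aperture=0.45, grip_n=20)

```text
time_s: 1.2
position: [0.4711, -0.4443, 0.0998]
eef_rot: [-180.0, 0.1, -5.1]
force: [-0.1, -0.2, 0.3]
width: 0.448
finger_force: 0.0
```

```bash
python3 go.py bs 0.002
```

```text
t 1.2 pos [ 0.4711 -0.4443  0.0998] rot [-1.7997e+02  1.4000e-01 -5.0900e+00] D [ 0.0015 -0.0014  0.0978] turn -0.09
```

>>> jog_arm(offsets="0.0015,-0.0014,0.05,0 | 0.0015,-0.0014,0.085,0 | 0.0015,-0.0014,0.0975,0 | 0.0015,-0.0014,0.0975,0", grip_n=20)

```text
time_s: 1.7
position: [0.4739, -0.4435, 0.0039]
eef_rot: [180.0, -0.0, -5.1]
force: [0.4, 0.2, -0.0]
width: 0.449
finger_force: 0.0
```

>>> jog_arm(offsets="0,0,0,0 | 0,0,0,0 | 0,0,0,0 | 0,0,0,0 | 0,0,0,0", aperture=0.0, grip_n=20)

```text
time_s: 2.33
position: [0.4745, -0.4423, 0.0036]
eef_rot: [180.0, -0.0, -5.0]
force: [-0.8, 0.1, 6.0]
width: 0.093
finger_force: 20.0
```

>>> jog_arm(offsets="0,0,-0.04,0 | 0,0,-0.1,0 | 0,0,-0.1,0")

```text
time_s: 2.7
position: [0.4761, -0.444, 0.1073]
eef_rot: [179.8, -0.3, -5.0]
force: [-0.7, 0.8, -1.0]
width: 0.09
finger_force: 20.0
```

```bash
python3 go.py ts 0.1
```

```text
t 2.7 pos [ 0.4761 -0.444   0.1073] rot [179.77  -0.34  -5.02] D [ 0.0137 -0.1693  0.0067] turn 0.38
```

>>> jog_arm(offsets="0.004,-0.06,0,0.4 | 0.01,-0.12,0,0.4 | 0.0137,-0.1693,0.007,0.4 | 0.0137,-0.1693,0.03,0.4 | 0.0137,-0.1693,0.05,0.4 | 0.0137,-0.1693,0.05,0.4 | 0.0137,-0.1693,0.05,0.4")

```text
time_s: 3.58
position: [0.5026, -0.2749, 0.0531]
eef_rot: [-180.0, 0.0, -5.4]
force: [0.2, -0.1, -1.0]
width: 0.091
finger_force: 20.0
```

```bash
python3 go.py ts 0.0325
```

```text
t 3.575 pos [ 0.5026 -0.2749  0.0531] rot [-1.80e+02  3.00e-02 -5.42e+00] D [0.0022 0.0014 0.0206] turn -0.02
```

>>> jog_arm(offsets="0,0.001,0.015,0 | 0,0.001,0.0206,0 | 0,0.001,0.0206,0 | 0,0.001,0.0206,0")

```text
time_s: 4.08
position: [0.5027, -0.2758, 0.0326]
eef_rot: [180.0, -0.0, -5.4]
force: [0.4, 0.1, -1.0]
width: 0.092
finger_force: 20.0
```

>>> jog_arm(offsets="0,0,0,0 | 0,0,0,0 | 0,0,0,0", aperture=0.25)

```text
time_s: 4.45
position: [0.5027, -0.2757, 0.0327]
eef_rot: [180.0, -0.0, -5.4]
force: [0.5, -0.1, -0.2]
width: 0.247
finger_force: 0.0
```

>>> jog_arm(offsets="0,0,-0.04,0 | 0,0,-0.08,0 | 0,0,-0.08,0", aperture=0.45)

```text
time_s: 4.82
position: [0.5041, -0.2765, 0.1153]
eef_rot: [179.9, -0.3, -5.4]
force: [-0.1, -0.1, -0.6]
width: 0.444
finger_force: 0.0
```

```bash
python3 go.py bc 0.1
```

```text
t 4.825 pos [ 0.5041 -0.2765  0.1153] rot [179.91  -0.28  -5.41] D [-0.1002  0.1175  0.015 ] turn 10.89
```

>>> jog_arm(offsets="-0.04,0.045,0,5 | -0.08,0.09,0,10.9 | -0.1002,0.1175,0.015,10.9 | -0.1002,0.1175,0.05,10.9 | -0.1002,0.1175,0.07,10.9 | -0.1002,0.1175,0.07,10.9 | -0.1002,0.1175,0.07,10.9")

```text
time_s: 5.7
position: [0.3918, -0.3832, 0.0427]
eef_rot: [180.0, 0.0, -16.3]
force: [1.3, 0.5, 0.1]
width: 0.448
finger_force: 0.0
```

```bash
python3 go.py bc 0.001
```

```text
t 5.7 pos [ 0.3918 -0.3832  0.0427] rot [ 1.80e+02  1.00e-02 -1.63e+01] D [0.0016 0.0003 0.0417] turn -0.0
```

>>> jog_arm(offsets="0.0016,0,0.03,0 | 0.0016,0,0.041,0 | 0.0016,0,0.041,0 | 0.0016,0,0.041,0")

```text
time_s: 6.2
position: [0.3935, -0.3839, 0.0023]
eef_rot: [180.0, -0.0, -16.3]
force: [-0.3, -0.0, -1.2]
width: 0.45
finger_force: 0.0
```

>>> jog_arm(offsets="0,0,0,0 | 0,0,0,0 | 0,0,0,0 | 0,0,0,0 | 0,0,0,0", aperture=0.0, grip_n=20)

```text
time_s: 6.82
position: [0.3934, -0.3837, 0.0016]
eef_rot: [180.0, -0.0, -16.3]
force: [0.5, 0.6, 1.1]
width: 0.103
finger_force: 20.0
```

>>> jog_arm(offsets="0,0,-0.04,0 | 0,0,-0.1,0 | 0,0,-0.1,0 | 0,0,-0.1,0")

```text
time_s: 7.32
position: [0.3933, -0.3834, 0.1015]
eef_rot: [180.0, -0.0, -16.3]
force: [-0.1, 0.5, -1.0]
width: 0.102
finger_force: 20.0
```

```bash
python3 go.py tc 0.1
```

```text
t 7.325 pos [ 0.3933 -0.3834  0.1015] rot [ 1.800e+02 -1.000e-02 -1.629e+01] D [-0.0435 -0.1919  0.0015] turn -15.09
```

>>> jog_arm(offsets="-0.012,-0.055,0,-7 | -0.024,-0.11,0,-15 | -0.036,-0.16,0,-15 | -0.0435,-0.1919,0.03,-15.1 | -0.0435,-0.1919,0.05,-15.1 | -0.0435,-0.1919,0.05,-15.1 | -0.0435,-0.1919,0.05,-15.1")

```text
time_s: 8.2
position: [0.405, -0.1877, 0.0513]
eef_rot: [-180.0, 0.1, -1.3]
force: [0.3, -0.3, -0.1]
width: 0.103
finger_force: 20.0
```

```bash
python3 go.py tc 0.0315
```

```text
t 8.2 pos [ 0.405  -0.1877  0.0513] rot [-1.7999e+02  7.0000e-02 -1.2600e+00] D [ 0.0004 -0.0007  0.0198] turn -0.06
```

>>> jog_arm(offsets="0,0,0.012,0 | 0,0,0.0195,0 | 0,0,0.0195,0 | 0,0,0.0195,0")

```text
time_s: 8.7
position: [0.4054, -0.1874, 0.032]
eef_rot: [-180.0, 0.0, -1.2]
force: [-0.6, 0.0, 0.4]
width: 0.099
finger_force: 20.0
```

>>> jog_arm(offsets="0,0,0,0 | 0,0,0,0 | 0,0,0,0", aperture=0.25)

```text
time_s: 9.07
position: [0.4056, -0.1873, 0.0322]
eef_rot: [180.0, -0.0, -1.2]
force: [-0.5, 0.1, 0.2]
width: 0.253
finger_force: 0.0
```

>>> jog_arm(offsets="0,0,-0.04,0 | 0,0,-0.08,0 | 0,0,-0.08,0", aperture=0.45)

```text
time_s: 9.45
position: [0.4066, -0.1877, 0.1142]
eef_rot: [179.9, -0.3, -1.2]
force: [0.1, -0.0, -0.7]
width: 0.444
finger_force: 0.0
```

```bash
python3 go.py bb 0.1
```

```text
t 9.45 pos [ 0.4066 -0.1877  0.1142] rot [179.92  -0.25  -1.21] D [-0.0537  0.1254  0.0142] turn -12.21
```

>>> jog_arm(offsets="-0.02,0.05,0,-6 | -0.04,0.1,0,-12.2 | -0.0537,0.1254,0.02,-12.2 | -0.0537,0.1254,0.05,-12.2 | -0.0537,0.1254,0.07,-12.2 | -0.0537,0.1254,0.07,-12.2 | -0.0537,0.1254,0.07,-12.2")

```text
time_s: 10.32
position: [0.3491, -0.3114, 0.0421]
eef_rot: [-180.0, 0.0, 11.0]
force: [0.2, -0.1, -0.7]
width: 0.449
finger_force: 0.0
```

```bash
python3 go.py bb 0.003
```

```text
t 10.325 pos [ 0.3491 -0.3114  0.0421] rot [-1.7998e+02  2.0000e-02  1.1000e+01] D [0.0012 0.0009 0.0391] turn 0.0
```

>>> jog_arm(offsets="0.001,0.001,0.03,0 | 0.001,0.001,0.039,0 | 0.001,0.001,0.039,0 | 0.001,0.001,0.039,0")

```text
time_s: 10.82
position: [0.3505, -0.3124, 0.0038]
eef_rot: [180.0, -0.0, 11.0]
force: [-0.4, -0.4, -0.6]
width: 0.449
finger_force: 0.0
```

>>> jog_arm(offsets="0,0,0,0 | 0,0,0,0 | 0,0,0,0 | 0,0,0,0 | 0,0,0,0", aperture=0.0, grip_n=20)

```text
time_s: 11.45
position: [0.3504, -0.3124, 0.0031]
eef_rot: [180.0, -0.0, 11.0]
force: [-0.1, -0.2, 4.2]
width: 0.13
finger_force: 20.0
```

>>> jog_arm(offsets="0,0,-0.04,0 | 0,0,-0.1,0 | 0,0,-0.1,0 | 0,0,-0.1,0")

```text
time_s: 11.95
position: [0.3503, -0.3122, 0.1028]
eef_rot: [180.0, -0.0, 11.0]
force: [-0.6, 0.8, -1.8]
width: 0.127
finger_force: 20.0
```

```bash
python3 go.py tb 0.1
```

```text
t 11.95 pos [ 0.3503 -0.3122  0.1028] rot [ 1.7998e+02 -2.0000e-02  1.1000e+01] D [0.2349 0.1148 0.0029] turn -3.1
```

>>> jog_arm(offsets="0.05,0.025,0,-3 | 0.1,0.05,0,-3 | 0.15,0.075,0,-3 | 0.2,0.098,0,-3.1 | 0.2349,0.1148,0.03,-3.1 | 0.2349,0.1148,0.05,-3.1 | 0.2349,0.1148,0.05,-3.1 | 0.2349,0.1148,0.05,-3.1")

```text
time_s: 12.95
position: [0.6014, -0.3803, 0.0527]
eef_rot: [-180.0, 0.1, 14.0]
force: [-0.3, -0.6, -1.3]
width: 0.124
finger_force: 20.0
```

```bash
python3 go.py tb 0.0325
```

```text
t 12.95 pos [ 0.6014 -0.3803  0.0527] rot [-1.7995e+02  8.0000e-02  1.4050e+01] D [0.0015 0.     0.0202] turn -0.05
```

>>> jog_arm(offsets="0,0,0.012,0 | 0,0,0.02,0 | 0,0,0.02,0 | 0,0,0.02,0")

```text
time_s: 13.45
position: [0.6029, -0.3803, 0.0332]
eef_rot: [180.0, -0.0, 14.1]
force: [0.2, 0.0, -0.4]
width: 0.128
finger_force: 20.0
```

>>> jog_arm(offsets="0,0,0,0 | 0,0,0,0 | 0,0,0,0", aperture=0.3)

```text
time_s: 13.82
position: [0.6029, -0.3803, 0.0332]
eef_rot: [180.0, -0.0, 14.1]
force: [-1.0, 0.1, -0.2]
width: 0.298
finger_force: 0.0
```

>>> jog_arm(offsets="0,0,-0.04,0 | -0.05,0,-0.1,0 | -0.11,0,-0.14,0 | -0.17,0,-0.17,0 | -0.23,0.05,-0.17,0 | -0.23,0.11,-0.17,0 | -0.23,0.15,-0.17,0 | -0.23,0.15,-0.17,0", aperture=0.97)

```text
time_s: 14.82
position: [0.4144, -0.5866, 0.2028]
eef_rot: [179.8, 0.0, 13.8]
force: [-0.2, 0.7, 0.0]
width: 0.969
finger_force: 0.0
```

Create look.py:
```python
from h import *
import sys
p,d=bot.snapshot("top"); C=cloud("top",d)
for nm,(u,v) in dict(tb=(329,148),ts=(269,206),tc=(217,266)).items():
    Q=C[v-40:v+40,u-27:u+27].reshape(-1,3)
    q=Q[(Q[:,2]>.023)&(Q[:,2]<.036)]; print(nm,len(q),[np.round(x,1) for x in cv2.minAreaRect((q[:,:2]*1000).astype(np.float32))])
cv2.imwrite(f"pics/{sys.argv[1]}.png",cv2.resize(p[105:345,185:435],None,fx=2.3,fy=2.3,interpolation=cv2.INTER_CUBIC)[:,:,::-1])
```

```bash
python3 look.py after_bars
```

```text
tb 516 [array([ 603.5, -380.2]), array([103.8,  55.4]), np.float64(14.3)]
ts 323 [array([ 504.8, -276.8]), array([ 55.6, 103.7]), np.float64(84.4)]
tc 352 [array([ 404.8, -187.5]), array([ 55.6, 102.6]), np.float64(89.1)]
```

View pics/after_bars.png

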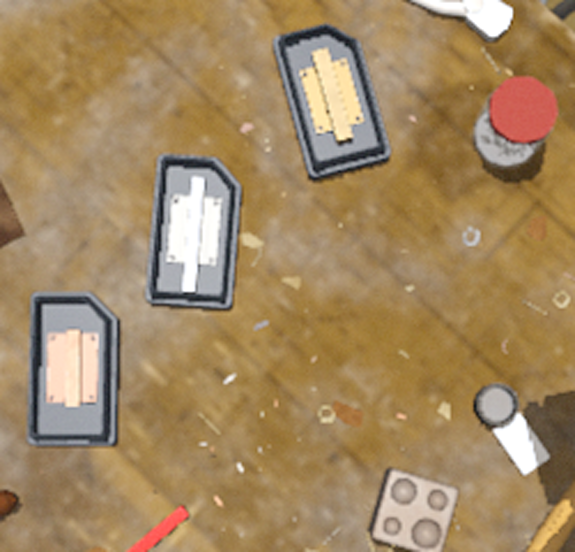

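All three bars lie in their trays: brass (330,97), silver (193,233) and copper (72,368) in crop pixels. The trays have not moved. Next is stacking, copper tray first.

```bash
sed -i 's/^T=.*/T=dict(tb=(.6032,-.3801,14.1),ts=(.5047,-.2766,-5.4),tc=(.4052,-.1872,-1.1))/' go.py; python3 go.py tc 0.08
```

```text
t 14.875 pos [ 0.4152 -0.5835  0.2025] rot [1.7999e+02 3.0000e-02 1.3940e+01] D [ 0.0858 -0.387   0.1224] turn 15.04
```

>>> jog_arm(offsets="0.013,-0.058,0,5 | 0.026,-0.116,0,10 | 0.039,-0.174,0,15 | 0.052,-0.232,0,15 | 0.065,-0.29,0,15 | 0.077,-0.348,0.03,15 | 0.0858,-0.387,0.07,15.04 | 0.0858,-0.387,0.11,15.04 | 0.0858,-0.387,0.1224,15.04 | 0.0858,-0.387,0.1224,15.04 | 0.0858,-0.387,0.1224,15.04", aperture=1.0, grip_n=30)

```text
time_s: 16.25
position: [0.4056, -0.186, 0.0816]
eef_rot: [180.0, -0.1, -1.0]
force: [0.8, 0.1, 0.5]
width: 0.998
finger_force: 0.0
```

```bash
python3 go.py tc 0.004
```

```text
t 16.25 pos [ 0.4056 -0.186   0.0816] rot [ 1.7997e+02 -7.0000e-02 -1.0000e+00] D [-0.0004  0.0011  0.0776] turn 0.1
```

>>> jog_arm(offsets="0,0.001,0.04,0 | 0,0.001,0.07,0 | 0,0.001,0.0776,0 | 0,0.001,0.0776,0 | 0,0.001,0.0776,0")

```text
time_s: 16.88
position: [0.4059, -0.1876, 0.0039]
eef_rot: [179.9, -0.1, -1.0]
force: [0.1, 0.7, -0.1]
width: 1.003
finger_force: 0.0
```

>>> jog_arm(offsets="0,0,0,0 | 0,0,0,0 | 0,0,0,0 | 0,0,0,0 | 0,0,0,0", aperture=0.0, grip_n=30)

```text
time_s: 17.5
position: [0.4054, -0.1866, 0.0033]
eef_rot: [180.0, -0.0, -0.9]
force: [-0.6, -0.7, 6.3]
width: 0.683
finger_force: 30.0
```

```bash
python3 go.py tc 0.004
```

```text
t 17.5 pos [ 0.4054 -0.1866  0.0033] rot [ 1.7998e+02 -2.0000e-02 -9.5000e-01] D [-0.0002  0.0006 -0.0007] turn 0.15
```

>>> jog_arm(offsets="0,0,-0.02,0 | 0,0,-0.05,0 | 0,0,-0.08,0 | 0,0,-0.08,0 | 0,0,-0.08,0")

```text
time_s: 18.12
position: [0.4049, -0.1866, 0.0825]
eef_rot: [-180.0, 0.0, -1.0]
force: [-0.3, 0.5, -2.1]
width: 0.687
finger_force: 30.0
```

```bash
python3 go.py tb 0.085
```

```text
t 18.125 pos [ 0.4049 -0.1866  0.0825] rot [-1.8e+02  2.0e-02 -9.7e-01] D [ 0.2015  0.1901 -0.0026] turn -15.07
```

>>> jog_arm(offsets="0.03,0.028,-0.01,-3 | 0.07,0.066,-0.015,-7 | 0.11,0.104,-0.015,-11 | 0.15,0.14,-0.015,-15 | 0.18,0.17,-0.015,-15.07 | 0.2015,0.1901,-0.005,-15.07 | 0.2015,0.1901,-0.005,-15.07 | 0.2015,0.1901,-0.005,-15.07 | 0.2015,0.1901,-0.005,-15.07")

```text
time_s: 19.25
position: [0.6031, -0.3788, 0.0877]
eef_rot: [-180.0, 0.1, 14.2]
force: [0.9, 0.9, -1.0]
width: 0.683
finger_force: 30.0
```

```bash
python3 go.py tb 0.034
```

Run:
```python
from h import *
p,_=bot.snapshot("side"); cv2.imwrite("pics/side_held.png",cv2.resize(p[100:300,150:400],None,fx=3,fy=3)[:,:,::-1])
```

```text
t 19.25 pos [ 0.6031 -0.3788  0.0877] rot [-1.7997e+02  5.0000e-02  1.4200e+01] D [-0.0002  0.0014  0.0537] turn 0.1
```

View pics/side_held.png

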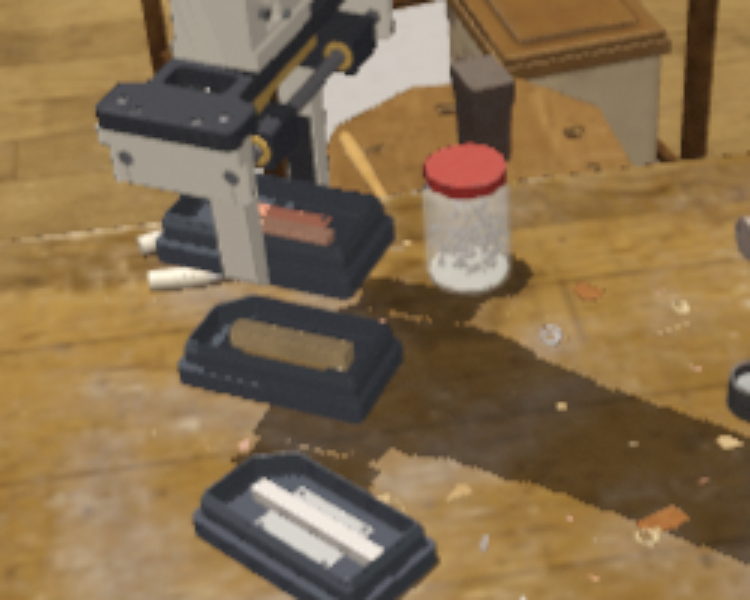

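The copper tray is held level over the brass tray (held at 280,240, below at 290,350 in the crop), and the jar at (465,220) is clear. Now lowering.

>>> jog_arm(offsets="0,0.0014,0.025,0 | 0,0.0014,0.045,0 | 0,0.0014,0.051,0 | 0,0.0014,0.051,0 | 0,0.0014,0.051,0")

```text
time_s: 19.92
position: [0.6043, -0.3812, 0.0374]
eef_rot: [180.0, -0.0, 14.1]
force: [-0.1, -0.3, -0.9]
width: 0.686
finger_force: 30.0
```

```bash
python3 go.py tb 0.022
```

```text
t 19.925 pos [ 0.6043 -0.3812  0.0374] rot [ 1.7998e+02 -4.0000e-02  1.4130e+01] D [-0.0008 -0.0013  0.0154] turn 0.03
```

>>> jog_arm(offsets="-0.001,-0.001,0.005,0 | -0.001,-0.001,0.009,0 | -0.001,-0.001,0.012,0 | -0.001,-0.001,0.014,0 | -0.001,-0.001,0.0155,0 | -0.001,-0.001,0.0155,0 | -0.001,-0.001,0.0155,0")

```text
time_s: 20.8
position: [0.6029, -0.3804, 0.0215]
eef_rot: [180.0, -0.0, 14.1]
force: [1.4, 0.1, -1.1]
width: 0.683
finger_force: 30.0
```

```bash
python3 go.py tb 0.0213
```

```text
t 20.8 pos [ 0.6029 -0.3804  0.0215] rot [ 1.800e+02 -2.000e-02  1.413e+01] D [ 0.0004 -0.0002  0.0002] turn 0.03
```

>>> jog_arm(offsets="0,0,0,0 | 0,0,0,0 | 0,0,0,0 | 0,0,0,0 | 0,0,0,0", aperture=1.0)

```text
time_s: 21.42
position: [0.6027, -0.3805, 0.0215]
eef_rot: [180.0, 0.0, 14.1]
force: [-0.2, 0.2, -0.4]
width: 0.998
finger_force: 0.0
```

>>> jog_arm(offsets="0,0,-0.03,0 | 0,0,-0.08,0 | -0.05,0,-0.13,0 | -0.11,0,-0.17,0 | -0.17,0,-0.17,0 | -0.23,0.05,-0.17,0 | -0.23,0.11,-0.17,0 | -0.23,0.15,-0.17,0 | -0.23,0.15,-0.17,0")

```text
time_s: 22.55
position: [0.4148, -0.5864, 0.1905]
eef_rot: [179.9, 0.0, 13.8]
force: [0.5, 1.2, -0.8]
width: 1.005
finger_force: 0.0
```

```bash
python3 go.py ts 0.08
python3 look.py nest1
```

Run:
```python
from h import *
p,_=bot.snapshot("side"); a=cv2.resize(p[170:370,190:390],(400,400))
q=cv2.imread("pics/nest1.png")[:,:,::-1][:400,:400]
cv2.imwrite("pics/nest1b.png",np.hstack([q,a])[:,:,::-1])
```

```text
t 22.55 pos [ 0.4148 -0.5864  0.1905] rot [1.7995e+02 1.0000e-02 1.3810e+01] D [ 0.1613 -0.2795  0.1103] turn 19.21
tb 1836 [array([ 602.9, -380.6]), array([112.8,  64.3]), np.float64(14.0)]
ts 340 [array([ 504.6, -276.7]), array([ 55.7, 103.8]), np.float64(84.3)]
tc 0 [array([0., 0.]), array([0., 0.]), np.float64(0.0)]
```

View pics/nest1b.png

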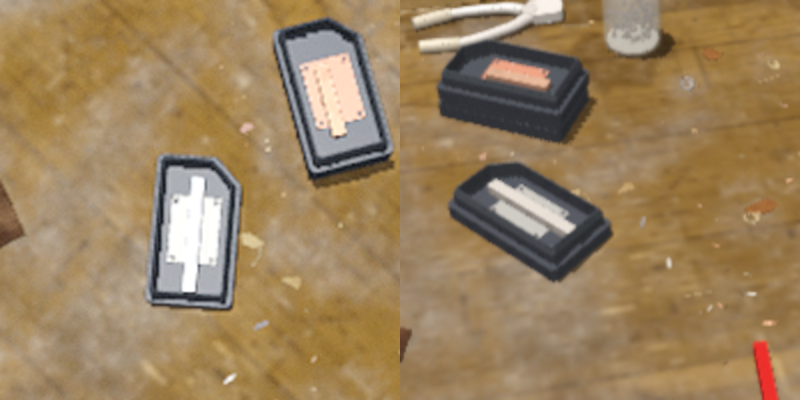

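The copper tray sits nested on the brass tray, clipped corners in line (crop 330,95). I'll check its rim height numerically and go to the silver tray.

Create rim.py:
```python
from h import *
import sys
z0=float(sys.argv[1]); p,d=bot.snapshot("top"); C=cloud("top",d)[100:200,290:372].reshape(-1,3)
q=C[(C[:,2]>z0-.006)&(C[:,2]<z0+.008)]; c,s,a=cv2.minAreaRect((q[:,:2]*1000).astype(np.float32))
A=np.c_[q[:,:2]-q[:,:2].mean(0),np.ones(len(q))]; t=q[:,2]>np.percentile(q[:,2],60)
f=np.linalg.lstsq(A[t],q[t,2],rcond=None)[0]
print(len(q),np.round(c,1),np.round(s,1),round(a,1),"rim z",f[2].round(4),"tilt deg",np.degrees(f[:2]).round(2))
```

```bash
python3 rim.py 0.046
```

```text
354 [ 602.2 -380.6] [103.9  55.7] 14.2 rim z 0.0455 tilt deg [ 0.12 -0.01]
```

>>> jog_arm(offsets="0.03,-0.05,0,6 | 0.06,-0.1,0,12 | 0.09,-0.15,0,19.2 | 0.12,-0.2,0,19.2 | 0.15,-0.25,0.03,19.2 | 0.1613,-0.2795,0.08,19.21 | 0.1613,-0.2795,0.11,19.21 | 0.1613,-0.2795,0.11,19.21 | 0.1613,-0.2795,0.11,19.21", aperture=1.0, grip_n=30)

```text
time_s: 23.82
position: [0.5048, -0.2715, 0.0828]
eef_rot: [180.0, -0.1, -5.1]
force: [0.3, 0.2, -0.2]
width: 1.0
finger_force: 0.0
```

```bash
python3 go.py ts 0.004
```

```text
t 23.825 pos [ 0.5048 -0.2715  0.0828] rot [ 1.7998e+02 -6.0000e-02 -5.0600e+00] D [0.0002 0.005  0.0788] turn 0.34
```

>>> jog_arm(offsets="0,0.004,0.02,0.3 | 0,0.004,0.05,0.3 | 0,0.004,0.07,0.3 | 0,0.004,0.0785,0.3 | 0,0.004,0.0785,0.3 | 0,0.004,0.0785,0.3")

```text
time_s: 24.58
position: [0.5046, -0.276, 0.0041]
eef_rot: [180.0, -0.1, -5.4]
force: [-0.2, -0.5, 0.7]
width: 1.004
finger_force: 0.0
```

```bash
python3 go.py ts 0.0035
```

```text
t 24.575 pos [ 0.5046 -0.276   0.0041] rot [ 1.7997e+02 -8.0000e-02 -5.4100e+00] D [0.0001 0.0006 0.0006] turn -0.01
```

>>> jog_arm(offsets="0,0,0,0 | 0,0,0,0 | 0,0,0,0 | 0,0,0,0 | 0,0,0,0", aperture=0.0, grip_n=30)

```text
time_s: 25.2
position: [0.5041, -0.2757, 0.0031]
eef_rot: [180.0, -0.0, -5.4]
force: [-0.7, 0.0, 2.5]
width: 0.683
finger_force: 30.0
```

```bash
python3 go.py ts 0.004
```

```text
t 25.2 pos [ 0.5041 -0.2757  0.0031] rot [179.99  -0.    -5.38] D [ 0.0007  0.0009 -0.0009] turn 0.02
```

>>> jog_arm(offsets="0,0,-0.02,0 | 0,0,-0.05,0 | 0,0,-0.1,0 | 0,0,-0.1,0 | 0,0,-0.1,0")

```text
time_s: 25.82
position: [0.5034, -0.2758, 0.1024]
eef_rot: [180.0, 0.0, -5.4]
force: [-0.1, 0.2, -3.3]
width: 0.68
finger_force: 30.0
```

```bash
sed -i 's/tb=(.6032,-.3801/tb=(.6025,-.3805/' go.py; python3 go.py tb 0.1
```

```text
t 25.825 pos [ 0.5034 -0.2758  0.1024] rot [ 1.7999e+02  5.0000e-02 -5.4100e+00] D [0.1085 0.0948 0.0023] turn -19.51
```

>>> jog_arm(offsets="0.025,0.022,0,-5 | 0.05,0.044,0,-10 | 0.075,0.066,0,-15 | 0.1,0.088,0,-19.5 | 0.108,0.0948,0,-19.5 | 0.108,0.0948,0.02,-19.5 | 0.108,0.0948,0.04,-19.5 | 0.108,0.0948,0.04,-19.5 | 0.108,0.0948,0.04,-19.5")

```text
time_s: 26.95
position: [0.6027, -0.3796, 0.063]
eef_rot: [-180.0, 0.0, 14.1]
force: [-0.4, -0.2, -2.4]
width: 0.686
finger_force: 30.0
```

```bash
python3 go.py tb 0.0395
```

```text
t 26.95 pos [ 0.6027 -0.3796  0.063 ] rot [-1.7998e+02  1.0000e-02  1.4140e+01] D [-0.0004  0.0009  0.0235] turn 0.04
```

>>> jog_arm(offsets="-0.001,0,0.006,0 | -0.001,0,0.01,0 | -0.001,0,0.014,0 | -0.001,0,0.017,0 | -0.001,0,0.02,0 | -0.001,0,0.022,0 | -0.001,0,0.0235,0 | -0.001,0,0.0235,0 | -0.001,0,0.0235,0")

```text
time_s: 28.08
position: [0.6018, -0.3804, 0.0396]
eef_rot: [180.0, -0.0, 14.1]
force: [0.4, -0.5, -1.9]
width: 0.687
finger_force: 30.0
```

```bash
python3 go.py tb 0.0391
```

```text
t 28.075 pos [ 0.6018 -0.3804  0.0396] rot [180.    -0.    14.12] D [0.0007 0.0002 0.0005] turn 0.02
```

>>> jog_arm(offsets="0,0,0,0 | 0,0,0,0 | 0,0,0,0 | 0,0,0,0 | 0,0,0,0", aperture=1.0)

```text
time_s: 28.7
position: [0.6017, -0.3804, 0.0395]
eef_rot: [180.0, 0.0, 14.1]
force: [-0.2, 0.5, -0.5]
width: 0.999
finger_force: 0.0
```

>>> jog_arm(offsets="0,0,-0.03,0 | 0,0,-0.08,0 | -0.05,0,-0.13,0 | -0.11,0,-0.16,0 | -0.17,0,-0.16,0 | -0.23,0.05,-0.16,0 | -0.23,0.11,-0.16,0 | -0.23,0.15,-0.16,0 | -0.23,0.15,-0.16,0 | -0.23,0.15,-0.16,0")

```text
time_s: 29.95
position: [0.4154, -0.5811, 0.1992]
eef_rot: [-179.9, -0.0, 14.1]
force: [-0.4, 0.9, 0.7]
width: 0.998
finger_force: 0.0
```

```bash
python3 rim.py 0.064
```

Run:
```python
from h import *
p,_=bot.snapshot("side"); a=cv2.resize(p[130:330,190:440],(500,400))
t,_=bot.snapshot("top"); b=cv2.resize(t[100:300,290:440],(300,400))
cv2.imwrite("pics/end.png",np.hstack([b,a])[:,:,::-1])
```

```text
461 [ 602.3 -380.3] [103.9  55.9] 14.1 rim z 0.0634 tilt deg [ 0.27 -0.16]
```

View pics/end.png

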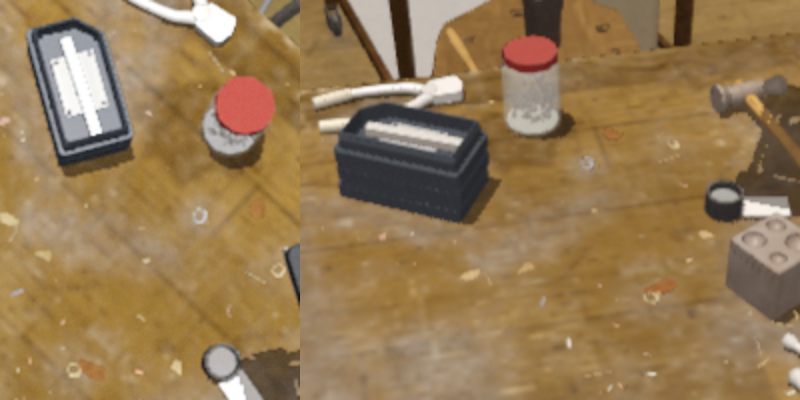

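The picture shows a three-tray stack at (80,90) in the top crop and (412,160) in the side crop. It is level with its rim at 63.4 mm (64 mm expected), and the jar, loupe and block are undisturbed.

```bash
python3 -c "
from bench import bot
print(bot.finish_job())"
```

```text
the job is handed in; nothing more can be done
None
```

The job is handed in: each bar is in the tray of its own metal, and the trays are nested brass, copper, silver from the bench up with clipped corners in line. The jar, loupe and dapping block were not touched, and it took about 30 s of the 123 s.

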